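# Set the rotary lens stage to the red line and record

## Robot

A 7-joint arm with a two-finger parallel gripper is mounted at the origin on the work surface. World frame = base frame: x ahead of the robot, y to its left, z up, the work surface at z = 0. Lengths are in m, angles in rad, forces in N, time in s.
With the tool pointing down it reaches from about 0.425 to 0.875 m from the base axis. Payload 4.7 kg.
Tool frame: the origin (TCP) lies midway between the tips of the shut fingers; the grasp point (between the pads) lies 19 mm behind it; x points along the fingers, y is the direction in which the jaws open and shut, and the axes are right-handed (so a half turn about x gives the same grasp; the last joint's range is limited). The gripper opens to 87 mm and grips with 3 to 60 N. Pads are 19 mm wide; open, the fingers measure 117 mm over their backs; the gripper's body (75 mm by 190 mm) begins 51 mm behind the grasp point.
Start: joints at [1.131, 0.321, -0.07, 1.45, 0.023, 1.371, -0.057], TCP at [0.285, -0.584, 0.223] pointing down, gripper open.
Joint ranges: [-2.86, 2.86], [-0.3, 2.09], [-1.38, 1.24], [0.06, 2.45], [-1.56, 4.7], [0.09, 2.05], [-2.69, 2.69]. Speed limits (rad/s): [2.57, 2.57, 3.14, 3.14, 3.14, 3.14, 3.14].

## Interface

Orientations are given as a rotation vector (axis times angle).
In Python, from bench import ctrl gives the robot as it stands. The module is installed in compiled form; this text tells all that it offers.
- The arm moves only by the shell command python3 -m jog 'ROWS' [FORCE]. ROWS is JSON, a list of rows, each an object with "rot": the turn, a rotation vector about the tool's x, y, z in units of 5 degrees (1.0 is 5 degrees), a list of three; "travel": the shift along the tool's x, y, z in units of 0.3 m (1.0 is 0.3 m), a list of three; "jaw": the closure, from -1 (fully open) to 1 (shut), so that 0 is half open. In form: [{"rot": [ax, ay, az], "travel": [tx, ty, tz], "jaw": jaw}, ...]. A call has 1 to 8 rows; each row shifts and turns the commanded pose from where the row before left it, along the tool's axes as they then stand; what a row does not reach is not made up. A row lasts 1/10 s, in which the tool goes at most 50 mm and 8.59 degrees, less where a joint would pass 70% of its speed; a pose out of reach is approached as far as the arm can. A call with a number of a shift or a turn outside -1 to 1 is refused whole. A call with a gripper value outside its range is refused whole. The fingers move at their own pace and stop on an object; FORCE is the grip in N (left out, the last holds). Time passes only in rows, so rows that do not move let the fingers close. It gives the time, the measured TCP pose, the force and the opening at its end, in the units of the state.
- ctrl.get_state(): the state, without advancing time (a new reading comes with each control period).
- ctrl.get_image(name): name is "scene" or "top" or "wrist"; returns the picture (384x512x3 uint8, red, green, blue); there is no depth.
- ctrl.camera_model(name): a dict with "mtx" (3x3 intrinsics, pixels), "k1" (the pictures are not rectified: a ray, as slopes to the right and down, at radius r is drawn at 1 + k1 r^2 times it, then the intrinsics apply), "extrinsics" (4x4, takes a point from world to camera coordinates); the wrist camera has in their place "hand_eye" (4x4, takes a point from camera to tool coordinates, whose origin is the TCP and whose axes are the tool frame's). Camera axes: x right, y up, looking along -z (the intrinsics and any distortion apply to the point x, -y, -z); pixel columns grow to the right and rows downward; lengths in m; the calibration is good to about 2 mm. A picture is of the moment at which its call begins: read the wrist's pose just before it. camera_model takes no time and is no camera call.
- ctrl.close_job(): hands the job in, once; it reports no verdict.
The state is a dict: "time": time; "joint_positions": joint angles; "qd": joint speeds; "joint_torque": joint torques, N m; "position": TCP position; "tool_rot": TCP orientation; "ft_force": force on the tool from outside, world axes, zero at the start; "torque": the same for the moment, N m; "grip_width": opening from 0.0 (shut) to 1.0 (fully open).
Only numpy, scipy, OpenCV 4.12 (cv2) and the standard library are available. Lean on these libraries where they do the work, as an engineer would, in place of code of your own. Each camera call takes 0.05 s, during which the arm holds its last target.

## Task

On the lens inspection stage, turn the black dial by pushing its yellow tab with a fingertip, without pinching the tab, until the white index mark lines up with the long scale line that has the red dot. Only once it is lined up, press the green button down to record the angle, and let it come back up. Leave the lens barrel untouched in its seat and the other things on the bench where they are.

Things in the scene. Friction and masses are not known exactly. Their poses are not given: they have to be found in the camera images.
- stage_center (a point): Centre of the rotary inspection stage: a fixed round aluminium base, 230 mm across and 27 mm high, on which a black dial (156 mm across, top 30 mm above the bench) turns about a vertical axis. This point lies on that axis, 30 mm above the bench.
- dial (a joint): Angle of the dial on its base, rad; 0 = index mark at the middle of the scale, grows anticlockwise seen from above, stops at -2 and +2. The dial has steady friction (0.12 N m) and stays where it is left; no spring.
- index (a point): The point where the dial's index mark, extended straight outward, crosses the circle of the coloured dots: 103 mm from the axis, at 27 mm height; it turns with the dial. The index mark itself is a flat white line 4 mm wide on the dial's top, running outward from 31 mm to 77 mm from the axis.
- tab (a point): Middle of the yellow finger tab (its two halves are dial_c0 and dial_c1) that stands on the dial, opposite the index mark, and turns with it: an upright blade 36 mm long radially (36 to 72 mm from the axis), 12 mm thick, 22 mm tall (from 30 to 52 mm above the bench). This point lies 54 mm from the axis, 41 mm above the bench.
- red_tag: Red dot, 16 mm across, flat on the base 103 mm from the axis, at the outer end of the target scale line. The scale: flat black lines on the base every 5 degrees, 81 to 95 mm from the axis, on the side away from the robot; the two long thick ones, 60 degrees each side of its middle, have a dot each. Origin at the centre of its underside, 27 mm above the bench. Red and blue may be either way round.
- blue_tag: Blue dot of the same size, at the outer end of the other long scale line (not the target). Origin at the centre of its underside.
- lens: Dark lens barrel, 41 mm across, 34 mm tall, 0.1 kg, with a white band, standing loose and upright in a shallow ring (52 mm across, rim 36 mm above the bench) at the dial's centre; its top is 64 mm above the bench. Origin at the centre of its underside, 30 mm above the bench. To be left in its seat, untouched.
- record (a joint): Travel of the green record button, m: 0 = up, 0.006 = fully down; a spring brings it back (4 N when fully down).
- record_top (a point): Centre of the top face of the green record button (40 mm across, in a round grey housing 56 mm across, fixed on the bench; button top 22 mm above the bench); it is pressed straight down.
- adhesive: Blue bottle, 38 mm across, 100 mm tall. Origin at the centre of its underside. Bystander.
- driver: Screwdriver with orange handle, lying on the bench. Bystander.
- cap_jar: Small jar with grey cap, 48 mm across, 45 mm tall. Origin at the centre of its underside. Bystander.
- meter: Blue hand meter with a black dial knob lying flat, 150 x 78 x 34 mm, knob to 42 mm. Origin at the centre of its underside. Bystander.
- pen_pot: Black open pot, 76 mm across, 95 mm tall. Origin at the centre of its underside. Bystander.
- wipes: White and green can, 66 mm across, 85 mm tall. Origin at the centre of its underside. Bystander.
Things that resemble listed ones, but are neither listed nor needed, are in the scene too. Several things look just like the part that bears record: the one meant starts farthest to the robot's right.

How it is judged:
On the way, in this order (a step that is already met when the one before it is completed fails the run):
1. the index mark is lined up with the red-dotted scale line (horizontal distance between index and red_tag below 0.0045 m), for 0.3 s.
2. the green button is pressed down while the index mark is lined up (value of joint record above 0.004 m and horizontal distance between index and red_tag below 0.0045 m), for 0.05 s.
At the end, for the whole second after the job is handed in: The index point is within 4.5 mm (2.5 degrees) of the red dot's centre and the dial is still; the green button is back up (less than 1.5 mm down); the lens barrel stands upright in its seat (within 4 mm of the axis); all bystanders are within 20 mm of where they began (horizontal distance between index and red_tag below 0.0045 m and velocity of joint dial between -0.02 and 0.02 rad/s and value of joint record below 0.0015 m and horizontal distance between lens and stage_center below 0.004 m and height (world z) of lens below 0.034 m and angle between lens's own z axis and vertical below 0.1 rad and distance of each of adhesive, driver, cap_jar, meter, pen_pot, wipes from where it was at the start of the episode below 0.02 m); the robot touches nothing.
It fails at once if the green button is pressed more than 3 mm while the index mark is over 6 mm from the red dot (value of joint record above 0.003 m and horizontal distance between index and red_tag above 0.006 m).
It fails at once if the yellow tab is pinched: pressed with more than 1.5 N on both of its sides at once (contact force between the fingers and dial_c0 above 1.5 N and contact force between the fingers and dial_c1 above 1.5 N).
It fails at once if the robot touches the lens barrel with more than 1 N (contact force between any of the fingers, the arm and lens above 1 N).
It fails at once if the lens barrel is lifted or tipped out of its seat (height (world z) of lens above 0.038 m or angle between lens's own z axis and vertical above 0.3 rad).
It fails at once if a bystander is moved more than 20 mm or lifted (distance of any of adhesive, driver, cap_jar, meter, pen_pot, wipes from where it was at the start of the episode above 0.02 m).
It also fails if it takes over 45 s, if anything falls off the work surface, if the arm or the gripper's body presses on something with over 40 N, if the wrist force passes 120 N, or if a joint passes its speed limit or range.

## Working session

There is one attempt and no reset: what is moved stays moved. The work goes in short steps, Python scripts to look and compute and a shell command to move; the robot and the scene stay as the last step left them, time stands still between calls to the robot, and variables do not carry over. Pictures are saved under pics/ and viewed, and the job is handed in when it is done.

```bash
mkdir -p pics; cat > h.py <<'E'
import numpy as np, cv2
from bench import ctrl
def save(name,img): cv2.imwrite('pics/'+name+'.png',cv2.cvtColor(img,cv2.COLOR_RGB2BGR))
def ray(m,u,v,T=None):
    K=np.array(m['mtx']);xd=(u-K[0,2])/K[0,0];yd=(v-K[1,2])/K[1,1]
    x,y=xd,yd
    for _ in range(30):
        s=1+m['k1']*(x*x+y*y);x,y=xd/s,yd/s
    d=np.array([x,-y,-1.])
    if T is None: T=np.linalg.inv(np.array(m['extrinsics']))
    return T[:3,3],T[:3,:3]@d
def plane(m,u,v,z,T=None):
    o,d=ray(m,u,v,T);return o+d*(z-o[2])/d[2]
def wristT(s,m):
    T=np.eye(4);T[:3,:3]=cv2.Rodrigues(np.array(s['tool_rot'],float))[0];T[:3,3]=s['position'];return T@np.array(m['hand_eye'])
def proj(m,p,T=None):
    E=np.array(m['extrinsics']) if T is None else np.linalg.inv(T)
    c=E[:3,:3]@np.array(p)+E[:3,3];x,y=c[0]/-c[2],-c[1]/-c[2];s=1+m['k1']*(x*x+y*y);K=np.array(m['mtx'])
    return K[0,0]*x*s+K[0,2],K[1,1]*y*s+K[1,2]
E
python3 - <<'E'
from h import *
print(ctrl.get_state())
for n in('top','scene'):
    save(n+'0',ctrl.get_image(n));print(n,ctrl.camera_model(n))
s=ctrl.get_state();save('wrist0',ctrl.get_image('wrist'));print(ctrl.camera_model('wrist'))
E
```

```text
{'time': 0.0, 'joint_positions': array([ 1.1311537 ,  0.32178731, -0.07005861,  1.45170786,  0.02259203,
        1.37077369, -0.05691582]), 'qd': array([ 5.22735019e-04,  5.15012744e-04, -3.19166061e-04,  5.98723032e-05,
        1.32211671e-03,  5.54012450e-04, -1.13027968e-04]), 'joint_torque': array([-6.14733472e-04, -4.91293466e+01, -4.04393105e-01, -3.12529528e+01,
       -6.38757111e-02,  4.38136014e-02,  1.57384120e-04]), 'position': array([ 0.28461328, -0.58375242,  0.22146798]), 'tool_rot': array([ 1.96966625,  0.45663553, -1.97072139]), 'ft_force': array([-0.44303841, -0.6756619 ,  0.66238785]), 'torque': array([-0.02184724, -0.01839701, -0.01833882]), 'grip_width': 1.003738520244563}
top {'mtx': array([[367.94290089,   0.        , 254.54732579],
       [  0.        , 367.94290089, 188.59304309],
       [  0.        ,   0.        ,   1.        ]]), 'k1': 0.030773040507337462, 'extrinsics': array([[ 0.02619615, -0.99948244,  0.01867114, -0.06325807],
       [ 0.99340918,  0.0281128 ,  0.11112095, -0.59776607],
       [-0.11158834,  0.01563714,  0.99363148, -0.89421789],
     
[... 359 characters left out ...]
84 ,  0.55664917,  0.47570171],
       [ 0.5542663 , -0.05166558,  0.83073433, -1.47521024],
       [ 0.        ,  0.        ,  0.        ,  1.        ]])}
{'mtx': array([[275.92516898,   0.        , 256.42310355],
       [  0.        , 275.92516898, 194.17068048],
       [  0.        ,   0.        ,   1.        ]]), 'k1': 0.007187776467035746, 'hand_eye': array([[-1.43886546e-04,  2.43063166e-01, -9.70010452e-01,
        -1.62881361e-01],
       [ 9.99999902e-01,  4.40046740e-04, -3.80690521e-05,
        -9.93586288e-04],
       [ 4.17596753e-04, -9.70010363e-01, -2.43063205e-01,
        -6.53862545e-02],
       [ 0.00000000e+00,  0.00000000e+00,  0.00000000e+00,
         1.00000000e+00]])}
```

View pics/top0.png

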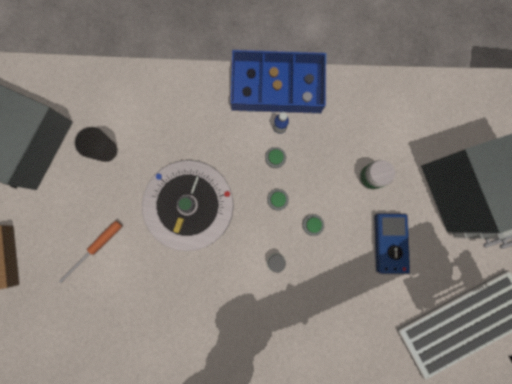

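View pics/scene0.png

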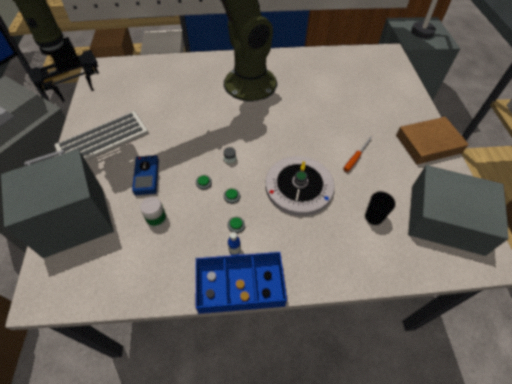

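View pics/wrist0.png

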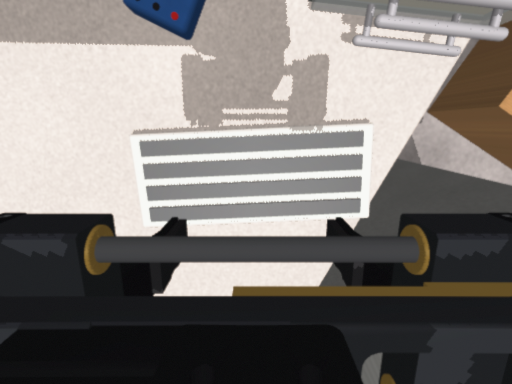

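The top view shows the stage at (188,204), the tab at (179,226), the index line near (195,185), the red dot at (227,194) and the blue dot at (159,177). The three green buttons are at (276,157), (278,199) and (314,224). The last has the largest column, so it is farthest to the robot's right (−y) and is the one meant. I'll confirm it in a crop and measure.

```bash
python3 - <<'E'
from h import *
img=cv2.cvtColor(cv2.imread('pics/top0.png'),cv2.COLOR_BGR2RGB);m=ctrl.camera_model('top')
c=img[130:290,130:350];save('crop0',cv2.resize(c,None,fx=3.6,fy=3.6,interpolation=cv2.INTER_CUBIC))
hsv=cv2.cvtColor(img,cv2.COLOR_RGB2HSV)
def blobs(n,lo,hi,z,amin=8):
    k=cv2.inRange(hsv,lo,hi);N,_,st,ce=cv2.connectedComponentsWithStats(k)
    for i in range(1,N):
        if st[i,4]>=amin and 100<ce[i,0]<350 and 130<ce[i,1]<290: print(n,ce[i].round(1),st[i,4],plane(m,*ce[i],z).round(4))
blobs('green',(50,80,40),(85,255,255),.022)
blobs('red',(0,120,80),(6,255,255),.027);blobs('red2',(172,120,80),(180,255,255),.027)
blobs('blue',(105,120,60),(125,255,255),.027)
blobs('yellow',(20,120,80),(35,255,255),.045)
k=cv2.inRange(hsv,(0,0,0),(180,255,60));k[:160]=0;k[250:]=0;k[:,:140]=0;k[:,235:]=0
cs,_=cv2.findContours(k,0,2);c=max(cs,key=cv2.contourArea);e=cv2.fitEllipse(cv2.convexHull(c));print(e,plane(m,*e[0],.03))
E
```

```text
green [275.6 156.4] 145 [ 0.6857 -0.0992  0.022 ]
green [277.8 199. ] 145 [ 0.5757 -0.1072  0.022 ]
green [313.7 224.5] 157 [ 0.5133 -0.1992  0.022 ]
red [226.6 193.6] 15 [0.5853 0.0234 0.027 ]
blue [158.2 176. ] 10 [0.6252 0.1978 0.027 ]
yellow [178.  224.7] 94 [0.5036 0.1385 0.045 ]
((186.96206665039062, 204.71661376953125), (58.24632263183594, 59.29619598388672), 58.12104034423828) [0.5542082  0.12148619 0.03      ]
```

View pics/crop0.png

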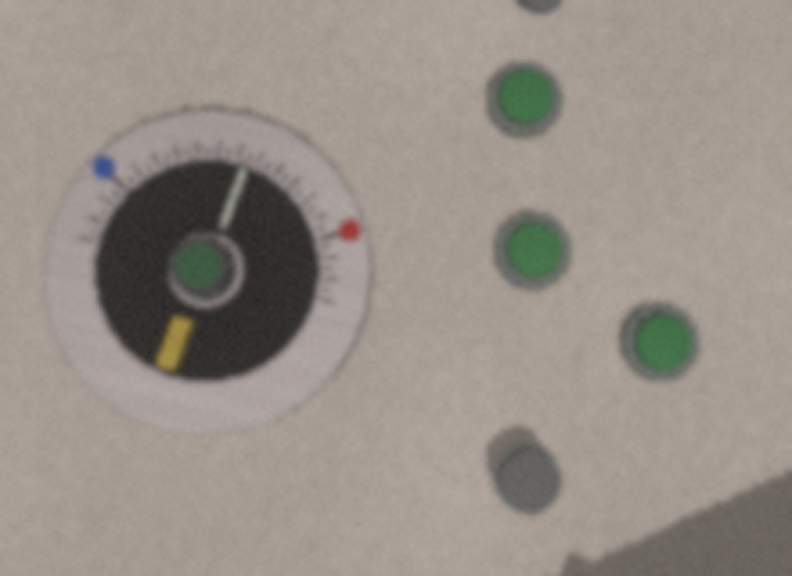

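The crop confirms it. The right-most button is at top-view pixel (314,224), about (0.513, −0.199) in the world, and it sits alone to the right of the two look-alikes. Next I'll work out the tool axes and the geometry.

```bash
python3 - <<'E'
from h import *
s=ctrl.get_state();R=cv2.Rodrigues(s['tool_rot'])[0];print(R.round(3))
c=np.array([.5542,.1215]);
for n,p in(('red',(.5853,.0234)),('blue',(.6252,.1978)),('tab',(.5036,.1385))):
    d=np.array(p)-c;print(n,np.hypot(*d),np.degrees(np.arctan2(d[1],d[0])))
# lookout pose
for p in [(.48,-.35,.25),(.44,.08,.25)]:
    d=np.array(p)-s['position'];print(p,(R.T@d/.3).round(3))
print('yaw of tool y',np.degrees(np.arctan2(R[1,1],R[0,1])))
E
```

```text
[[-0.001  0.438 -0.899]
 [ 0.001 -0.899 -0.438]
 [-1.    -0.001  0.   ]]
red 0.10291170973217771 -72.41016425850673
blue 0.10422422942866977 47.06066997421884
tab 0.05337939677441099 161.42927944184436
(0.48, -0.35, 0.25) [-0.094 -0.415 -0.927]
(0.44, 0.08, 0.25) [-0.092 -1.762 -1.435]
yaw of tool y -63.9965525121717
```

```bash
python3 -m jog '[{"rot":[0,0,0],"travel":[-0.014,-0.06,-0.133],"jaw":1},{"rot":[0,0,0],"travel":[-0.014,-0.06,-0.133],"jaw":1},{"rot":[0,0,0],"travel":[-0.014,-0.06,-0.133],"jaw":1},{"rot":[0,0,0],"travel":[-0.014,-0.06,-0.133],"jaw":1},{"rot":[0,0,0],"travel":[-0.014,-0.06,-0.133],"jaw":1},{"rot":[0,0,0],"travel":[-0.014,-0.06,-0.133],"jaw":1},{"rot":[0,0,0],"travel":[-0.01,-0.055,-0.13],"jaw":1}]' 20
python3 -m jog '[{"rot":[0,0,0],"travel":[0,-0.145,-0.07],"jaw":1},{"rot":[0,0,0],"travel":[0,-0.145,-0.07],"jaw":1},{"rot":[0,0,0],"travel":[0,-0.145,-0.07],"jaw":1},{"rot":[0,0,0],"travel":[0,-0.145,-0.07],"jaw":1},{"rot":[0,0,0],"travel":[0,-0.145,-0.07],"jaw":1},{"rot":[0,0,0],"travel":[0,-0.145,-0.07],"jaw":1},{"rot":[0,0,0],"travel":[0,-0.145,-0.07],"jaw":1},{"rot":[0,0,0],"travel":[0,-0.145,-0.07],"jaw":1}]'
python3 -m jog '[{"rot":[0,0,0],"travel":[0,-0.14,-0.07],"jaw":1},{"rot":[0,0,0],"travel":[0,0,0],"jaw":1},{"rot":[0,0,0],"travel":[0,0,0],"jaw":1}]'
python3 - <<'E'
from h import *
s=ctrl.get_state();save('w1',ctrl.get_image('wrist'));print(s['joint_positions'],s['ft_force'])
np.save('s1',np.r_[s['position'],s['tool_rot']])
E
```

```text
time: 0.85
position: [0.4815, -0.3486, 0.251]
tool_rot: [1.969, 0.455, -1.969]
ft_force: [-0.1, -0.6, -0.8]
grip_width: 0.447
time: 1.65
position: [0.4785, 0.038, 0.2507]
tool_rot: [1.969, 0.454, -1.969]
ft_force: [0.8, 0.2, 0.5]
grip_width: 0.003
time: 1.95
position: [0.4791, 0.0841, 0.2506]
tool_rot: [1.967, 0.457, -1.968]
ft_force: [0.4, -1.1, -0.1]
grip_width: 0.008
[ 0.42110124 -0.02173055 -0.63400546  1.78057707 -0.01247424  1.37887634
 -1.324205  ] [ 0.38063879 -1.0939434  -0.12045135]
```

View pics/w1.png

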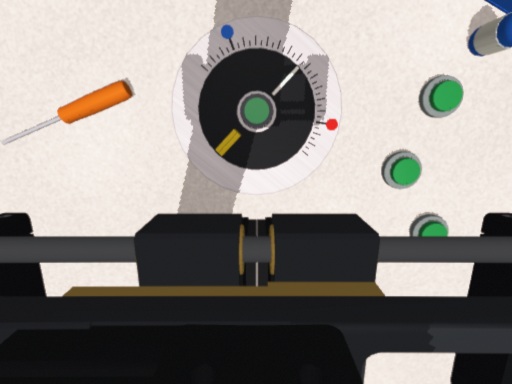

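The wrist view shows the stage clearly: red dot (332,125), blue dot (227,32), index line from (275,93) to (298,68), tab (229,142).

```bash
cat > meas.py <<'E'
from h import *
def measure(img,s,verbose=True):
    m=ctrl.camera_model('wrist');T=wristT(s,m);hsv=cv2.cvtColor(img,cv2.COLOR_RGB2HSV)
    def blob(los,z):
        k=sum(cv2.inRange(hsv,lo,hi) for lo,hi in los);k[215:]=0
        N,L,st,ce=cv2.connectedComponentsWithStats(k)
        if N<2:return None
        i=1+np.argmax(st[1:,4]);return plane(m,*ce[i],z,T)[:2],st[i,4],ce[i],L==i
    r=blob([((0,170,120),(4,255,255)),((172,150,120),(180,255,255))],.027)
    b=None
    k=cv2.inRange(hsv,(105,150,80),(120,255,255));k[215:]=0
    N,L,st,ce=cv2.connectedComponentsWithStats(k)
    for i in range(1,N):
        p=plane(m,*ce[i],.027,T)[:2]
        if st[i,4]>50 and abs(np.hypot(*(p-r[0]))-.178)<.015:b=p
    y=blob([((20,150,70),(32,255,255))],.046)
    k=cv2.inRange(hsv,(0,0,0),(180,255,70));k[215:]=0
    kk=cv2.morphologyEx(k,2,np.ones((5,5)))
    print('red',r[0],r[1],'blue',b,'tab',y[0],y[1])
    # centre from dots: chord, both 103 mm from axis, 60deg from the middle
    mid=(r[0]+b)/2;v=b-r[0];n=np.array([v[1],-v[0]])/np.hypot(*v)
    c=mid-n*np.hypot(*v)/2/np.tan(np.radians(60));print('chord',np.hypot(*v),'centre dots',c)
    # white index pixels: back-project region on z=.03
    vv,uu=np.mgrid[0:215,0:512];pts=[]
    gray=cv2.cvtColor(img,cv2.COLOR_RGB2GRAY)
    for u,v_ in zip(uu.ravel(),vv.ravel()):
        if gray[v_,u]>120 and hsv[v_,u,1]<80:
            p=plane(m,u,v_,.03,T)[:2]-c;q=np.hypot(*p)
            if .036<q<.072:pts.append(p)
    pts=np.array(pts);a=np.arctan2(pts[:,1],pts[:,0]);am=np.median(a)
    pts=pts[abs(a-am)<.15];line=cv2.fitLine(pts.astype(np.float32),2,0,.001,.001).ravel()
    d=line[:2]*np.sign(line[:2]@pts.mean(0));ad=np.degrees(np.arctan2(d[1],d[0]))
    ar=np.degrees(np.arctan2(*(r[0]-c)[::-1]));ai=np.degrees(np.arctan2(*pts.mean(0)[::-1]));at=np.degrees(np.arctan2(*(y[0]-c)[::-1]))
    ix=c+.103*np.array([np.cos(np.radians(ai)),np.sin(np.radians(ai))])
    print('n',len(pts),'angles: red',ar,'index(mean)',ai,'index(line dir)',ad,'tab-180',at-180,'index-red mm',1e3*np.hypot(*(ix-r[0])),'need deg',ar-ai)
    return c
E
python3 - <<'E'
from meas import *
a=np.load('s1.npy');measure(cv2.cvtColor(cv2.imread('pics/w1.png'),cv2.COLOR_BGR2RGB),{'position':a[:3],'tool_rot':a[3:]})
m=ctrl.camera_model('wrist');T=wristT({'position':a[:3],'tool_rot':a[3:]},m)
print(plane(m,443,96,.022,T),plane(m,405,170,.022,T),plane(m,433,230,.022,T))
E
```

```text
red [0.58324372 0.02293576] 87 blue [0.62291635 0.19713361] tab [0.50154255 0.13801247] 308
chord 0.17865835871334412 centre dots [0.55279345 0.12148719]
n 112 angles: red -72.82997533230973 index(mean) -17.75887234710408 index(line dir) -17.819426186479944 tab-180 -17.871338446253873 index-red mm 95.30229455078053 need deg -55.07110298520565
[ 0.68091943 -0.09402784  0.022     ] [ 0.5748193  -0.10447801  0.022     ] [ 0.51665413 -0.19319625  0.022     ]
```

```bash
for i in 1; do python3 -m jog '[{"rot":[-1,0,0],"travel":[0,0,0],"jaw":1},{"rot":[-1,0,0],"travel":[0,0,0],"jaw":1},{"rot":[-1,0,0],"travel":[0,0,0],"jaw":1},{"rot":[-1,0,0],"travel":[0,0,0],"jaw":1},{"rot":[-1,0,0],"travel":[0,0,0],"jaw":1},{"rot":[-1,0,0],"travel":[0,0,0],"jaw":1},{"rot":[-1,0,0],"travel":[0,0,0],"jaw":1},{"rot":[-1,0,0],"travel":[0,0,0],"jaw":1}]' >/dev/null; done
python3 -m jog '[{"rot":[-1,0,0],"travel":[0,0,0],"jaw":1},{"rot":[-1,0,0],"travel":[0,0,0],"jaw":1},{"rot":[-1,0,0],"travel":[0,0,0],"jaw":1},{"rot":[-1,0,0],"travel":[0,0,0],"jaw":1},{"rot":[-1,0,0],"travel":[0,0,0],"jaw":1},{"rot":[-1,0,0],"travel":[0,0,0],"jaw":1},{"rot":[-1,0,0],"travel":[0,0,0],"jaw":1},{"rot":[-1,0,0],"travel":[0,0,0],"jaw":1}]' >/dev/null
python3 -m jog '[{"rot":[-1,0,0],"travel":[0,0,0],"jaw":1},{"rot":[-1,0,0],"travel":[0,0,0],"jaw":1},{"rot":[-1,0,0],"travel":[0,0,0],"jaw":1},{"rot":[-1,0,0],"travel":[0,0,0],"jaw":1},{"rot":[-1,0,0],"travel":[0,0,0],"jaw":1},{"rot":[-1,0,0],"travel":[0,0,0],"jaw":1},{"rot":[-1,0,0],"travel":[0,0,0],"jaw":1},{"rot":[-1,0,0],"travel":[0,0,0],"jaw":1}]' >/dev/null
python3 -m jog '[{"rot":[-1,0,0],"travel":[0,0,0],"jaw":1},{"rot":[-1,0,0],"travel":[0,0,0],"jaw":1},{"rot":[-1,0,0],"travel":[0,0,0],"jaw":1},{"rot":[0,0,0],"travel":[0,0,0],"jaw":1}]'
cat > go.py <<'E'
from h import *
import sys
s=ctrl.get_state();R=cv2.Rodrigues(s['tool_rot'])[0]
print('pos',s['position'].round(4),'yaw y',np.degrees(np.arctan2(R[1,1],R[0,1])).round(2),'x axis',R[:,0].round(3),'q7',s['joint_positions'][6].round(2),'t',s['time'],'F',s['ft_force'].round(1))
if len(sys.argv)>3:
    p=np.array([float(a) for a in sys.argv[1:4]]);print('travel units',(R.T@(p-s['position'])/.3).round(4))
E
python3 go.py .4874 .1068 .08
```

```text
time: 4.8
position: [0.4796, 0.081, 0.2505]
tool_rot: [0.262, 1.555, -0.263]
ft_force: [0.3, 0.7, -0.5]
grip_width: 0.002
pos [0.4796 0.081  0.2505] yaw y 70.81 x axis [-0.001 -0.    -1.   ] q7 1.03 t 4.8 F [ 0.3  0.7 -0.5]
travel units [ 0.5681  0.0903 -0.0035]
```

```bash
python3 -m jog '[{"rot":[-0.28,0,0],"travel":[0,0.09,-0.0035],"jaw":1},{"rot":[0,0,0],"travel":[0.15,0,0],"jaw":1},{"rot":[0,0,0],"travel":[0.15,0,0],"jaw":1},{"rot":[0,0,0],"travel":[0.15,0,0],"jaw":1},{"rot":[0,0,0],"travel":[0.118,0,0],"jaw":1},{"rot":[0,0,0],"travel":[0,0,0],"jaw":1}]'
python3 go.py .4874 .1068 .038
python3 - <<'E'
from h import *
save('w2',ctrl.get_image('wrist'));t=ctrl.get_image('top');save('t2',cv2.resize(t[130:290,110:330],None,fx=3.5,fy=3.5))
E
```

```text
time: 5.4
position: [0.4832, 0.1067, 0.0756]
tool_rot: [0.242, 1.567, -0.246]
ft_force: [-0.6, -0.7, 0.1]
grip_width: 0.007
pos [0.4832 0.1067 0.0756] yaw y 72.19 x axis [-0.01  -0.001 -1.   ] q7 0.89 t 5.4 F [-0.6 -0.7  0.1]
travel units [0.1252 0.0051 0.0145]
```

View pics/w2.png

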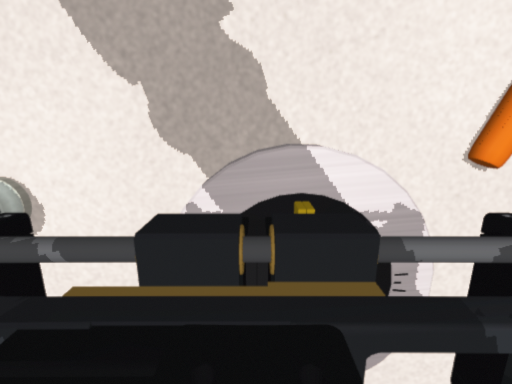

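View pics/t2.png

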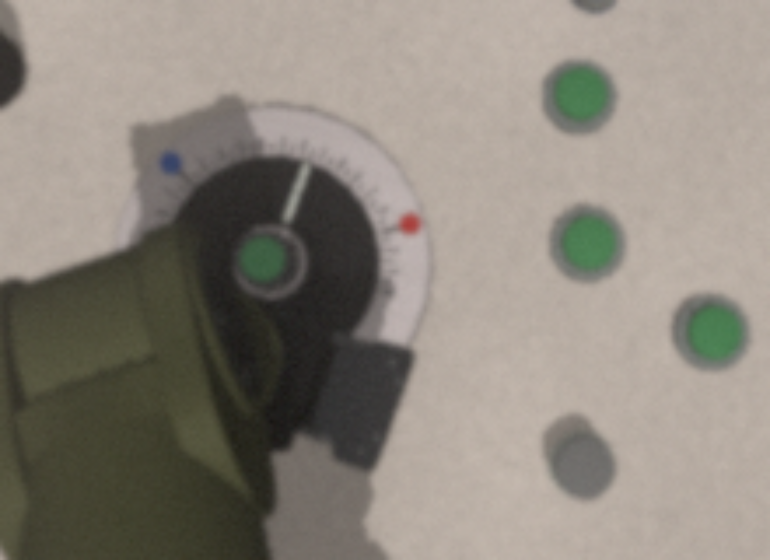

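The tab at wrist pixel (305,207) is on the +y side of the shut fingers, as intended. The top view still shows the index (297,192) and the red dot (410,224) in the crop. Next I lower the tool.

```bash
python3 -m jog '[{"rot":[0,0,0],"travel":[0.06,0.0,0.005],"jaw":1},{"rot":[0,0,0],"travel":[0.06,0,0.005],"jaw":1},{"rot":[0,0,0],"travel":[0,0,0],"jaw":1},{"rot":[0,0,0],"travel":[0,0,0],"jaw":1}]'
python3 go.py .4874 .1068 .038
```

```text
time: 5.9
position: [0.4916, 0.1081, 0.0463]
tool_rot: [0.242, 1.555, -0.241]
ft_force: [0.5, 0.1, 0.3]
grip_width: 0.004
pos [0.4916 0.1081 0.0463] yaw y 72.34 x axis [ 0.003  0.    -1.   ] q7 0.86 t 5.9 F [0.5 0.1 0.3]
travel units [ 0.0278 -0.0084 -0.0123]
```

```bash
python3 -m jog '[{"rot":[0,0,0],"travel":[0.027,0.0,-0.012],"jaw":1},{"rot":[0,0,0],"travel":[0,0.012,0],"jaw":1},{"rot":[0,0,0],"travel":[0,0.012,0],"jaw":1},{"rot":[0,0,0],"travel":[0,0,0],"jaw":1},{"rot":[0,0,0],"travel":[0,0,0],"jaw":1}]'
cat > ef.py <<'E'
from h import *
s=ctrl.get_state();p=s['position'][:2]-[.5528,.1215];R=cv2.Rodrigues(s['tool_rot'])[0]
e=-R[:2,2];t=R[:2,1];print('z',s['position'][2].round(4),'rad',(p@e).round(4),'tang',(p@t).round(4),'yaw',np.degrees(np.arctan2(*t[::-1])).round(2),'F',s['ft_force'].round(1),'t',s['time'])
t=ctrl.get_image('top')
m=ctrl.camera_model('top');hsv=cv2.cvtColor(t,cv2.COLOR_RGB2HSV);g=t.astype(float).mean(2)
c=np.array([.5542,.1215])
# angular sweep of brightness on dial, 40..72mm
best=[]
A=np.radians(np.arange(-95,0,.25));prof=[]
for a in A:
    u=np.float32([proj(m,(c[0]+r*np.cos(a),c[1]+r*np.sin(a),.03)) for r in np.arange(.042,.072,.002)])
    prof.append(cv2.remap(g.astype(np.float32),u[:,0].reshape(1,-1),u[:,1].reshape(1,-1),1).mean())
prof=np.array(prof);i=prof.argmax();w=np.clip(prof-np.median(prof)-.3*(prof[i]-np.median(prof)),0,None);w[abs(A-A[i])>.12]=0
print('top index angle',np.degrees((w*A).sum()/w.sum()).round(2),'peak',prof[i].round(),'med',np.median(prof).round())
k=cv2.inRange(hsv,(0,120,80),(6,255,255))|cv2.inRange(hsv,(172,120,80),(180,255,255));k[:,:215]=0;k[:,240:]=0;k[:170]=0;k[215:]=0
M=cv2.moments(k,True)
if M['m00']:
    q=plane(m,M['m10']/M['m00'],M['m01']/M['m00'],.027)[:2]-c;print('top red angle',np.degrees(np.arctan2(*q[::-1])).round(2))
E
python3 ef.py
```

```text
time: 6.4
position: [0.4891, 0.1163, 0.0364]
tool_rot: [0.241, 1.557, -0.241]
ft_force: [0.7, -0.4, -0.7]
grip_width: 0.005
z 0.0364 rad 0.0592 tang -0.0242 yaw 72.43 F [ 0.7 -0.4 -0.7] t 6.4
top index angle -17.32 peak 141.0 med 49.0
top red angle -72.42
```

```bash
python3 -m jog '[{"rot":[0,0,0],"travel":[0,0.011,0],"jaw":1},{"rot":[1,0,0],"travel":[0,0.0171,-0.0054],"jaw":1},{"rot":[1,0,0],"travel":[0,0.0171,-0.0054],"jaw":1},{"rot":[0,0,0],"travel":[0,0,0],"jaw":1}]'; python3 ef.py
```

```text
time: 6.85
position: [0.4904, 0.1303, 0.0363]
tool_rot: [0.377, 1.538, -0.377]
ft_force: [0.2, 0.1, -1.1]
grip_width: 0.003
z 0.0363 rad 0.0594 tang -0.0211 yaw 62.43 F [ 0.2  0.1 -1.1] t 6.85
top index angle -22.53 peak 144.0 med 49.0
top red angle -72.33
```

```bash
python3 -m jog '[{"rot":[-1,0,0],"travel":[0,0,0],"jaw":1},{"rot":[1,0,0],"travel":[0,0.0179,-0.0039],"jaw":1},{"rot":[1,0,0],"travel":[0,0.0179,-0.0039],"jaw":1},{"rot":[1,0,0],"travel":[0,0.0179,-0.0039],"jaw":1},{"rot":[1,0,0],"travel":[0,0.0179,-0.0039],"jaw":1},{"rot":[0,0,0],"travel":[0,0,0],"jaw":1}]'; python3 ef.py
```

```text
time: 7.5
position: [0.497, 0.151, 0.0361]
tool_rot: [0.58, 1.492, -0.58]
ft_force: [0.9, 0.4, 0.1]
grip_width: 0.0
z 0.0361 rad 0.061 tang -0.0159 yaw 47.51 F [0.9 0.4 0.1] t 7.5
top index angle -41.24 peak 143.0 med 50.0
top red angle -72.42
```

```bash
python3 -m jog '[{"rot":[1,0,0],"travel":[0,0.0179,-0.0039],"jaw":1},{"rot":[1,0,0],"travel":[0,0.0179,-0.0039],"jaw":1},{"rot":[1,0,0],"travel":[0,0.0179,-0.0039],"jaw":1},{"rot":[1,0,0],"travel":[0,0.0179,-0.0039],"jaw":1},{"rot":[1,0,0],"travel":[0,0.0179,-0.0039],"jaw":1},{"rot":[0,0,0],"travel":[0,0,0],"jaw":1}]'; python3 ef.py
```

```text
time: 8.15
position: [0.5147, 0.1717, 0.0361]
tool_rot: [0.915, 1.37, -0.915]
ft_force: [-0.0, -0.7, 0.3]
grip_width: 0.008
z 0.0361 rad 0.061 tang -0.0159 yaw 22.55 F [-0.  -0.7  0.3] t 8.15
top index angle -65.62 peak 150.0 med 51.0
top red angle -72.42
```

```bash
python3 -m jog '[{"rot":[0.5,0,0],"travel":[0,0.009,-0.002],"jaw":1},{"rot":[0.5,0,0],"travel":[0,0.009,-0.002],"jaw":1},{"rot":[0,0,0],"travel":[0,0,0],"jaw":1},{"rot":[0,0,0],"travel":[0,0,0],"jaw":1}]'; python3 ef.py
python3 - <<'E'
from h import *
t=ctrl.get_image('top');save('t3',cv2.resize(t[155:255,135:245],None,fx=6,fy=6,interpolation=cv2.INTER_CUBIC))
E
```

```text
time: 8.6
position: [0.519, 0.1744, 0.0361]
tool_rot: [0.98, 1.339, -0.981]
ft_force: [-0.3, -0.3, -0.8]
grip_width: 0.004
z 0.0361 rad 0.0607 tang -0.0163 yaw 17.56 F [-0.3 -0.3 -0.8] t 8.6
top index angle -70.06 peak 147.0 med 52.0
top red angle -72.42
```

View pics/t3.png

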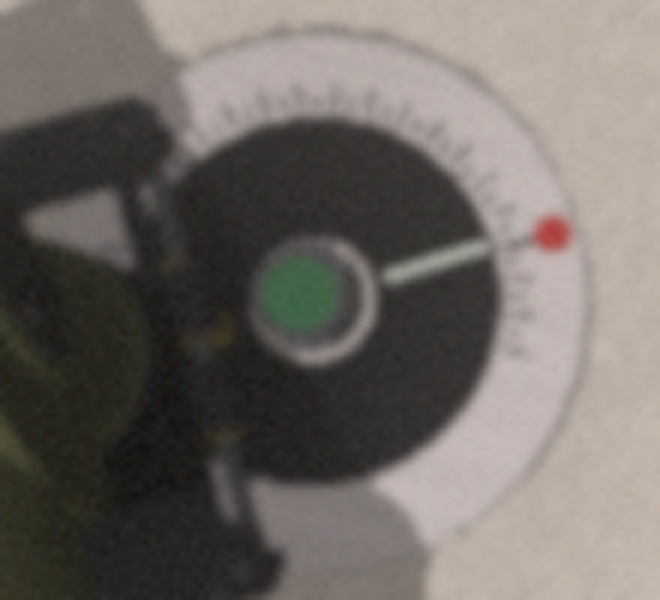

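The index line, extended, passes about 2° short (anticlockwise) of the red dot at (553,234). One small final push.

```bash
python3 -m jog '[{"rot":[0.22,0,0],"travel":[0,0.004,-0.001],"jaw":1},{"rot":[0.22,0,0],"travel":[0,0.004,-0.001],"jaw":1},{"rot":[0,0,0],"travel":[0,0,0],"jaw":1},{"rot":[0,0,0],"travel":[0,0,0],"jaw":1}]'; python3 ef.py
```

```text
time: 9.1
position: [0.5214, 0.1759, 0.0361]
tool_rot: [1.011, 1.323, -1.011]
ft_force: [-1.8, 0.1, -0.2]
grip_width: -0.004
z 0.0361 rad 0.0607 tang -0.0161 yaw 15.22 F [-1.8  0.1 -0.2] t 9.1
top index angle -72.61 peak 146.0 med 51.0
top red angle -72.42
```

```bash
python3 -m jog '[{"rot":[0,0,0],"travel":[0,-0.025,0],"jaw":1},{"rot":[0,0,0],"travel":[0,-0.03,0],"jaw":1},{"rot":[0,0,0],"travel":[0,0,0],"jaw":1},{"rot":[0,0,0],"travel":[-0.14,0,0],"jaw":1},{"rot":[0,0,0],"travel":[-0.15,0,0],"jaw":1},{"rot":[0,0,0],"travel":[-0.15,0,0],"jaw":1},{"rot":[0,0,0],"travel":[-0.15,0,0],"jaw":1},{"rot":[0,0,0],"travel":[-0.12,0,0],"jaw":1}]'
python3 -m jog '[{"rot":[0,0,0],"travel":[0,0.026,0.12],"jaw":1},{"rot":[0,0,0],"travel":[0,0.026,0.12],"jaw":1},{"rot":[0,0,0],"travel":[0,0.026,0.12],"jaw":1},{"rot":[0,0,0],"travel":[0,0.026,0.12],"jaw":1},{"rot":[0,0,0],"travel":[0,0,0],"jaw":1},{"rot":[0,0,0],"travel":[0,0,0],"jaw":1}]'
python3 - <<'E'
from meas import *
s=ctrl.get_state();i=ctrl.get_image('wrist');save('w4',i);np.save('s4',np.r_[s['position'],s['tool_rot']]);measure(i,s)
E
python3 ef.py
```

```text
time: 9.95
position: [0.506, 0.1717, 0.2525]
tool_rot: [1.013, 1.32, -1.009]
ft_force: [0.9, 0.1, 0.1]
grip_width: 0.004
time: 10.55
position: [0.5735, 0.0399, 0.2491]
tool_rot: [1.013, 1.323, -1.013]
ft_force: [0.2, 0.8, 0.4]
grip_width: 0.006
red [0.58328418 0.02309481] 74 blue [0.62301327 0.19719193] tab [0.53745356 0.1732264 ] 379
chord 0.17857269716671048 centre dots [0.55289122 0.12161217]
n 83 angles: red -72.85481521161725 index(mean) -73.32430806397822 index(line dir) -73.6251427044268 tab-180 -73.3482405530469 index-red mm 0.8501884057447961 need deg 0.4694928523609718
z 0.2493 rad -0.0826 tang -0.0014 yaw 15.22 F [-0.7  0.6  0.1] t 10.6
top index angle -44.83 peak 83.0 med 77.0
```

View pics/w4.png

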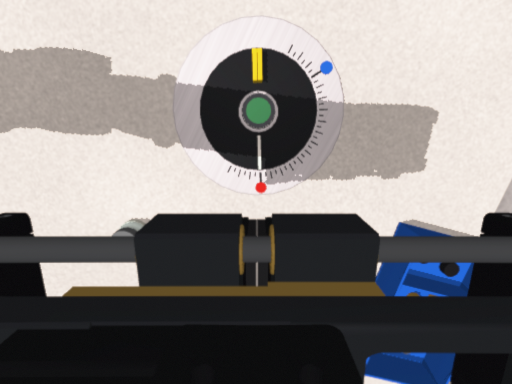

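The index sits on the red line at (260,150)–(261,187), about 0.5° or 0.85 mm off. The lens is in its seat and the tab is free. Next I go above the button and check it there.

```bash
python3 -m jog '[{"rot":[0,0,0],"travel":[0,-0.0805,0.1425],"jaw":1},{"rot":[0,0,0],"travel":[0,-0.0805,0.1425],"jaw":1},{"rot":[0,0,0],"travel":[0,-0.0805,0.1425],"jaw":1},{"rot":[0,0,0],"travel":[0,-0.0805,0.1425],"jaw":1},{"rot":[0,0,0],"travel":[0,-0.0805,0.1425],"jaw":1},{"rot":[0,0,0],"travel":[0,0,0],"jaw":1},{"rot":[0,0,0],"travel":[0,0,0],"jaw":1},{"rot":[0,0,0],"travel":[0,0,0],"jaw":1}]'
python3 go.py .513 -.198 .06
python3 - <<'E'
from h import *
t=ctrl.get_image('top');save('t5',t);s=ctrl.get_state();save('w5',ctrl.get_image('wrist'))
E
```

```text
time: 11.45
position: [0.5136, -0.1946, 0.2495]
tool_rot: [1.01, 1.324, -1.008]
ft_force: [1.3, 1.0, -0.2]
grip_width: 0.004
pos [ 0.5136 -0.1946  0.2495] yaw y 15.41 x axis [ 0.001  0.001 -1.   ] q7 0.56 t 11.45 F [ 1.3  1.  -0.2]
travel units [ 0.6317 -0.0054  0.0105]
```

View pics/t5.png

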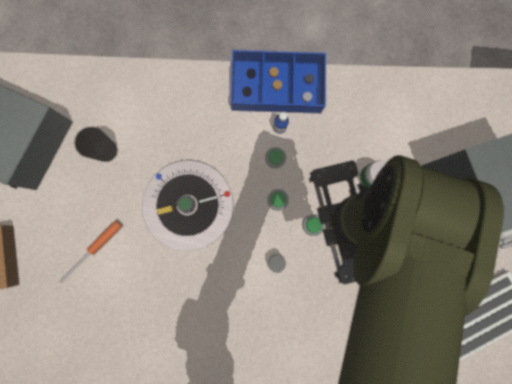

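View pics/w5.png

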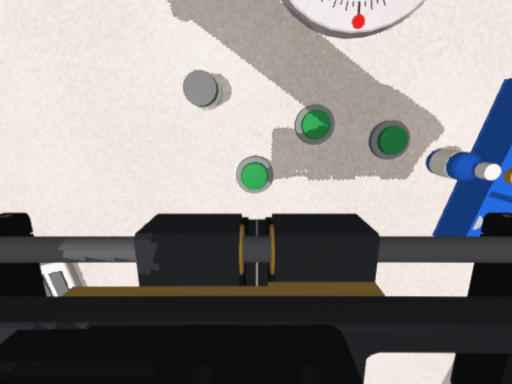

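The button shows at wrist pixel (254,175), just ahead of the fingers. I'll locate it from there.

```bash
python3 - <<'E'
from h import *
s=ctrl.get_state();m=ctrl.camera_model('wrist');T=wristT(s,m);i=cv2.imread('pics/w5.png');h=cv2.cvtColor(i,cv2.COLOR_BGR2HSV)
k=cv2.inRange(h,(50,100,60),(85,255,255));k[215:]=0
N,_,st,ce=cv2.connectedComponentsWithStats(k)
for j in range(1,N):
    if st[j,4]>200:print(ce[j].round(1),st[j,4],plane(m,*ce[j],.022,T).round(4))
E
```

```text
[315.5 124.1] 657 [ 0.573  -0.1078  0.022 ]
[392.2 139.7] 674 [ 0.6821 -0.0995  0.022 ]
[254.2 175.6] 570 [ 0.5107 -0.1991  0.022 ]
```

```bash
python3 -m jog '[{"rot":[0,0,0],"travel":[0.12,-0.009,0.0128],"jaw":1},{"rot":[0,0,0],"travel":[0.16,0,0],"jaw":1},{"rot":[0,0,0],"travel":[0.16,0,0],"jaw":1},{"rot":[0,0,0],"travel":[0.16,0,0],"jaw":1},{"rot":[0,0,0],"travel":[0.09,0,0],"jaw":1},{"rot":[0,0,0],"travel":[0,0,0],"jaw":1},{"rot":[0,0,0],"travel":[0,0,0],"jaw":1}]'
python3 go.py .512 -.199 .0165
```

```text
time: 12.25
position: [0.5121, -0.2006, 0.0429]
tool_rot: [1.01, 1.324, -1.01]
ft_force: [0.6, 0.5, 0.8]
grip_width: 0.002
pos [ 0.5121 -0.2006  0.0429] yaw y 15.31 x axis [ 0.  0. -1.] q7 0.53 t 12.25 F [0.6 0.5 0.8]
travel units [ 0.088   0.0011 -0.0052]
```

```bash
python3 -m jog '[{"rot":[0,0,0],"travel":[0.04,0,-0.004],"jaw":1},{"rot":[0,0,0],"travel":[0.02,0,0],"jaw":1},{"rot":[0,0,0],"travel":[0.014,0,0],"jaw":1},{"rot":[0,0,0],"travel":[0.014,0,0],"jaw":1},{"rot":[0,0,0],"travel":[0,0,0],"jaw":1},{"rot":[0,0,0],"travel":[0,0,0],"jaw":1}]'
python3 go.py .512 -.199 .0165; python3 ef.py
```

```text
time: 12.85
position: [0.5115, -0.2005, 0.0165]
tool_rot: [1.012, 1.322, -1.011]
ft_force: [-0.1, 0.3, 4.4]
grip_width: 0.003
pos [ 0.5115 -0.2005  0.0165] yaw y 15.2 x axis [ 0.001 -0.    -1.   ] q7 0.52 t 12.85 F [-0.1  0.3  4.4]
travel units [-0.      0.0029 -0.0043]
z 0.0165 rad -0.2999 tang -0.1243 yaw 15.2 F [-0.1  0.3  4.4] t 12.85
top index angle -72.64 peak 144.0 med 53.0
top red angle -72.42
```

```bash
python3 -m jog '[{"rot":[0,0,0],"travel":[0.003,0,0],"jaw":1},{"rot":[0,0,0],"travel":[0,0,0],"jaw":1},{"rot":[0,0,0],"travel":[0,0,0],"jaw":1}]'
python3 -m jog '[{"rot":[0,0,0],"travel":[-0.03,0,0],"jaw":1},{"rot":[0,0,0],"travel":[-0.1,0,0],"jaw":1},{"rot":[0,0,0],"travel":[-0.15,0,0],"jaw":1},{"rot":[0,0,0],"travel":[-0.15,0,0],"jaw":1},{"rot":[0,0,0],"travel":[-0.15,0,0],"jaw":1},{"rot":[0,0,0],"travel":[-0.15,0,0],"jaw":1},{"rot":[0,0,0],"travel":[0,0,0],"jaw":1},{"rot":[0,0,0],"travel":[0,0,0],"jaw":1}]'
python3 ef.py; python3 - <<'E'
from h import *
save('t6',ctrl.get_image('top'));save('w6',ctrl.get_image('wrist'))
E
```

```text
time: 13.2
position: [0.5116, -0.2005, 0.0163]
tool_rot: [1.012, 1.322, -1.011]
ft_force: [-2.3, 1.8, 11.0]
grip_width: 0.004
time: 14.0
position: [0.5114, -0.2009, 0.2351]
tool_rot: [1.012, 1.32, -1.011]
ft_force: [-0.5, 0.2, -0.9]
grip_width: 0.002
z 0.2351 rad -0.3003 tang -0.1244 yaw 15.18 F [-0.5  0.2 -0.9] t 14.0
top index angle -72.62 peak 152.0 med 56.0
top red angle -72.42
```

View pics/t6.png

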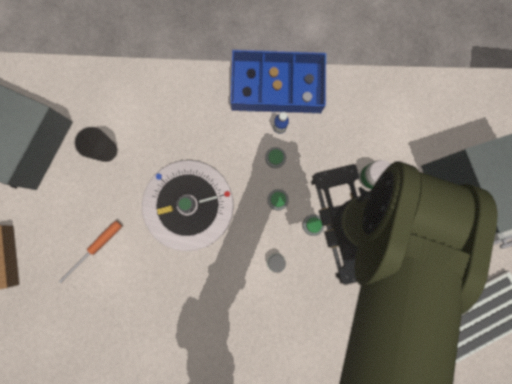

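View pics/w6.png

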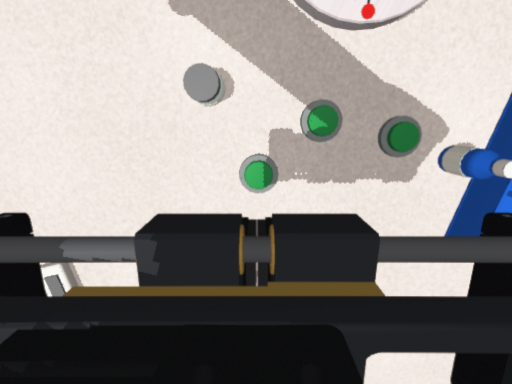

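The press reached the bottom stop at 11 N. The button is up again at wrist pixel (258,173), the index (209,200) still points at the red dot (227,194) in the top view, and the other things haven't moved. I'm handing in.

```bash
python3 -c "
from bench import ctrl
print(ctrl.close_job())"
```

```text
the job is handed in; nothing more can be done
None
```

The job is handed in. I turned the dial about 55° clockwise by pushing one side of the yellow tab with the shut fingers. I then pressed the right-most green button once, straight down, and moved clear at 14 s of the 45 s allowed.

- **Alignment:** before the press, the wrist camera put the index 0.5° (0.85 mm) past the red dot's centre. The top camera gave 0.2° before and after the press. Both are well inside the 2.5° limit.
- **Button:** at the deepest point the fingertips were at 16.3 mm height with 11 N on them. That is about 5.7 mm of travel, down to the stop. I judged its return from the pictures only, since the joint value can't be read.
- **Rest of the bench:** after the press, the lens was in its seat and every bystander I could see was where it began. The arm hid part of the top view (the wipes partly, the meter fully), so I did not re-check those two after the press. The arm was clear of everything at hand-in.

The top and wrist cameras disagreed by up to 2–3 mm on absolute positions, which matches the stated calibration. One early push left the finger about 5° askew to the tab, and I corrected that before continuing.

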